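# Screw the lamp head back on the microscope torch

### The arm

A 7-joint arm with a two-finger parallel gripper is mounted at the origin on the work surface. World frame = base frame: x ahead of the robot, y to its left, z up, the work surface at z = 0. Lengths are in m, angles in rad, forces in N, time in s.
With the tool pointing down it reaches from about 0.4 to 0.85 m from the base axis. Payload 10.4 kg.
Tool frame: the origin (TCP) lies midway between the tips of the shut fingers; the grasp point (between the pads) lies 19 mm behind it (manip.pinch_z is the distance from the TCP to the grasp point, in m); y points along the fingers, x is the direction in which the jaws open and shut, and the axes are right-handed (so a half turn about y gives the same grasp; the last joint's range is limited). The gripper opens to 85 mm and grips with 20 to 120 N. Pads are 22 mm wide; open, the fingers measure 114 mm over their backs; the gripper's body (76 mm by 85 mm) begins 54 mm behind the grasp point. The pads swing forward as they close: fully open they stand 13 mm farther back than shut.
Start: joints at [1.286, 0.332, -0.065, 1.46, 0.022, 1.35, -0.088], TCP at [0.162, -0.604, 0.231] pointing down, gripper open.
Joint ranges: [-2.6, 2.6], [-0.5, 2.12], [-1.47, 1.34], [0.16, 2.42], [-1.27, 4.41], [0.06, 2.06], [-2.6, 2.6]. Speed limits (rad/s): [2.22, 2.22, 2.79, 2.79, 3.14, 3.14, 3.14].

### API

Orientations are given as a unit quaternion [x, y, z, w].
In Python, from workcell import manip gives the robot as it stands.
- The arm moves only by the shell command python3 -m pendant 'ROWS' [OPENING] [FORCE]. ROWS is a JSON object of lists of equal length, an entry for each row: "offset": the shift along the tool's x, y, z scaled (see below), a list of three; "turn": the turn, a rotation vector about the tool's x, y, z scaled (see below), a list of three. A call has 1 to 12 rows; each row is the pose to reach, as a shift and turn from the pose measured when the call began, along the tool's axes at that moment; what a row does not reach only later rows make up. The controller multiplies each number of a shift by 200 mm and each number of a turn by 45 degrees. A row lasts 1/8 s, in which the tool goes at most 62.5 mm and 10.7 degrees, less where a joint would pass 70% of its speed; a pose out of reach is approached as far as the arm can. A call with a number of a shift or a turn outside -1 to 1 is refused whole. A call with a gripper value outside its range is refused whole. OPENING is the opening in per cent of the stroke, from 0 (shut) to 100 (fully open), set as the call begins (- or left out, the last holds). The fingers move at their own pace and stop on an object; FORCE is the grip in N (left out, the last holds). Time passes only in rows, so rows that repeat a pose let the fingers close. It gives the time, the measured TCP pose, the force and the opening at its end, in the units of the state.
- manip.get_obs(): the state, without advancing time (a new reading comes with each control period).
- manip.camera(name): name is "side" or "top" or "wrist"; returns (picture, depth): 480x640x3 uint8, red, green, blue; 480x640 float32, m along the optical axis (not along the pixel's ray), 0 where there is no reading.
- manip.camera_model(name): a dict with "intrinsics" (3x3 intrinsics, pixels), "R" (3x3) and "t" (3): a world point X has camera coordinates R X + t; the wrist camera has in their place "tool_from_camera" (4x4, takes a point from camera to tool coordinates, whose origin is the TCP and whose axes are the tool frame's). Camera axes: x right, y down, z forward; pixel columns grow to the right and rows downward; lengths in m; the calibration is good to about 2 mm. A picture is of the moment at which its call begins: read the wrist's pose just before it. camera_model takes no time and is no camera call.
- manip.hand_in(): hands the job in, once; it reports no verdict.
The state is a dict: "clock": time; "joint_pos": joint angles; "joint_velocities": joint speeds; "tau": joint torques, N m; "position": TCP position; "ee_rot": TCP orientation; "ft_force": force on the tool from outside, world axes, zero at the start; "torque": the same for the moment, N m; "grip_width": opening from 0.0 (shut) to 1.0 (fully open).
Only numpy, scipy, OpenCV 4.12 (cv2) and the standard library are available. Lean on these libraries where they do the work, as an engineer would, in place of code of your own. Each camera call takes 0.05 s, during which the arm holds its last target. There are 200 camera calls.

### The job

The torch that lights the microscope is open: its barrel stands in the white bench clamp with the threaded neck up, and its eight-sided lamp head lies on its side on the bench. Stand the head on its open end on the bench and let go of it, take it again from above and set it on the neck, turn it backwards until the thread drops into place, then screw it clockwise fully home and let go. Do not disturb or knock over the other things on the bench.

Things in the scene. Friction and masses are not known exactly. Their poses are not given: they have to be found in the camera images.
- head_center (a point): Centre of the lamp head: a dark metal octagonal prism, 48 mm across flats, 50 mm tall, about 0.13 kg. z axis = its long axis, from the open threaded end to the glass end; x and y are normal to two flats (the others every 45 degrees). It starts lying on a flat, z level, this point 24 mm above the bench. It slips down by its own weight when let go.
- head_rim (a point): Centre of the head's open rim, 25 mm below head_center along -z (same axes). The cavity here is 40 mm across flats, 30 mm deep; three inward lugs, 4 mm wide, reach to 15 mm from the axis and lie 8 to 11.5 mm from the rim, at 0, 120 and 240 degrees from x about z.
- barrel_shoulder (a point): On the axis of the fixed upright torch barrel (44 mm in diameter), at its shoulder 85 mm above the bench; z up. Above it is an aluminium neck 28 mm high: core 27 mm in diameter, coned over its top 6 mm, thread ridges out to 36.6 mm. Below is the white clamp: block 75 x 64 mm, 45 mm high, on a base plate 110 x 90 mm.
- neck_top (a point): Top of the neck, 28 mm above the shoulder. Right-hand three-start quick thread; its angle about the axis is unknown and differs each time (x, y axes here tell nothing of it). Set on at a chance angle, the head perches on the ridges, rim 9.5 to 14 mm above the shoulder (or, rarely, is over an entry gap at once); turned clockwise there it meets a stop. Lug-to-core play is 1.5 mm.
- thread_entry (a point): Where the head's rim (on the axis) is after dropping in, 4.6 mm above the shoulder. Perched, turn the head counter-clockwise (from above) by at most 120 degrees: it climbs up to 3.6 mm (perhaps first stepping 3 mm down off a stop), then over an entry gap it can sink to here, 8.8 mm below its highest; turning on backwards meets a stop. The gap leaves about 24 degrees of play.
- thread_home (a point): Where the rim is when fully home, 1 mm above the shoulder. From thread_entry the head turns clockwise 80 to 104 degrees to a hard stop, sinking 3.6 mm; the last 10 degrees before the stop are level.
- cell_a_mid (a point): Bystander: middle of a standing battery cell, 33 mm in diameter, 60 mm high.
- cell_b_mid (a point): Bystander: middle of another such standing cell.
- objective_mid (a point): Bystander: middle of a standing steel microscope objective, 24 mm in diameter, 45 mm high.
- dropper_mid (a point): Bystander: middle of a standing amber bottle, 32 mm in diameter, 70 mm high.
- bezel_mid (a point): Bystander: middle of a flat metal ring, 48 mm in diameter, 8 mm high.
- driver_mid (a point): Bystander: about the middle of a screwdriver 150 mm long, lying on the bench.
Things that resemble listed ones, but are neither listed nor needed, are in the scene too. Of the things shaped like the part that bears barrel_shoulder, the white one is meant. Leave any blue look-alike of the part that bears head_center alone.

How it is judged:
By the outcome, as a careful person would: the job done as asked, in the order asked, and still so for the second after the job is handed in, with the robot touching nothing.
It also fails if it takes over 72 s, if anything falls off the work surface, if the arm or the gripper's body presses on something with over 40 N, if the wrist force passes 120 N, or if a joint passes its speed limit or range.

## Working session

There is one attempt and no reset: what is moved stays moved. The work goes in short steps, Python scripts to look and compute and a shell command to move; the robot and the scene stay as the last step left them, time stands still between calls to the robot, and variables do not carry over. Pictures are saved under pics/ and viewed, about 8 in all and at most 12, crops included, and the job is handed in when it is done.

```bash
mkdir -p pics; ls; python3 - <<'E'
from workcell import manip
import cv2, numpy as np
print(manip.get_obs(), manip.pinch_z)
for n in ("top","side"):
    p,d=manip.camera(n); np.savez(f"{n}0.npz",p=p,d=d); cv2.imwrite(f"pics/{n}0.png",p[...,::-1])
    m=manip.camera_model(n); print(n,{k:np.round(v,3).tolist() for k,v in m.items()})
print(np.round(manip.camera_model("wrist")["tool_from_camera"],3).tolist())
E
```

```text
pics
{'clock': 0.0, 'joint_pos': array([ 1.28641429,  0.33288666, -0.06470455,  1.460955  ,  0.02160274,
        1.3498862 , -0.08848136]), 'joint_velocities': array([ 3.62373202e-04, -1.03695832e-03,  1.10475230e-04, -1.22649178e-03,
       -4.04422975e-05, -1.06281266e-03,  1.61725056e-03]), 'tau': array([-7.35903923e-04, -6.25451088e+01,  4.86370479e-02, -3.91604877e+01,
        1.60960498e-02,  9.99510870e-03, -1.20800823e-04]), 'position': array([ 0.16165011, -0.60334241,  0.23050017]), 'ee_rot': array([-0.5607008 ,  0.43086943, -0.43003361,  0.56128179]), 'ft_force': array([-0.98963435,  0.39126791, -0.19093456]), 'torque': array([-0.01274839, -0.05114239,  0.04246881]), 'grip_width': 1.0016659046798642} 0.0187
top {'intrinsics': [[451.861, 0.0, 316.683], [0.0, 451.861, 246.813], [0.0, 0.0, 1.0]], 'R': [[0.002, -1.0, -0.005], [-0.996, -0.001, -0.086], [0.086, 0.005, -0.996]], 't': [-0.028, 0.561, 1.181]}
side {'intrinsics': [[536.377, 0.0, 312.623], [0.0, 536.377, 237.155], [0.0, 0.0, 1.0]], 'R': [[-0.99, -0.14, 0.015], [-0.093, 0.566, -0.819], [0.106, -0.812, -0.573]], 't': [0.51, 0.144, 1.099]}
[[1.0, -0.0, 0.001, 0.0], [-0.001, -0.26, 0.966, -0.142], [-0.0, -0.966, -0.26, 0.065], [0.0, 0.0, 0.0, 1.0]]
```

View pics/top0.png

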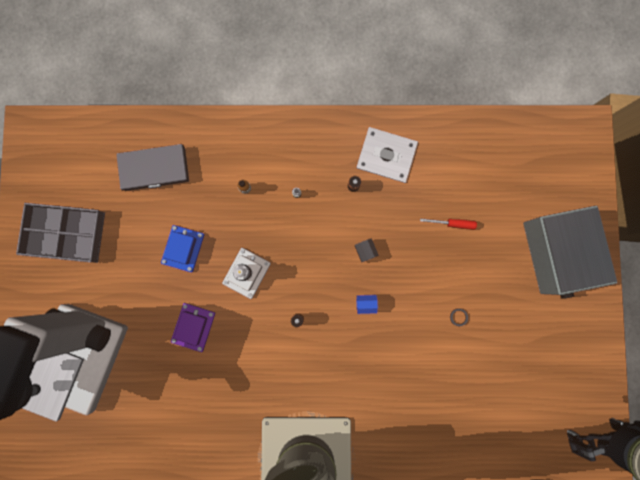

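View pics/side0.png

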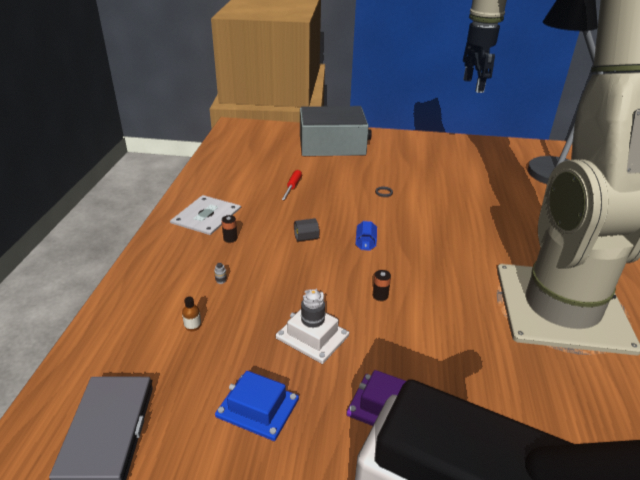

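Top view: the dark head is at about (367,250), the white clamp with the neck at (243,272), and the blue look-alike at (367,304). The cells are at (355,184) and (297,320). Next I measure by depth.

```bash
cat > h.py <<'E'
from workcell import manip
import numpy as np, cv2
from scipy.spatial.transform import Rotation as Ro
def cloud(n,p,d,obs=None):
    m=manip.camera_model(n);K=np.array(m["intrinsics"])
    v,u=np.mgrid[:480,:640]
    c=np.stack([(u-K[0,2])/K[0,0]*d,(v-K[1,2])/K[1,1]*d,d],-1)
    if n=="wrist":
        T=np.array(m["tool_from_camera"]);c=c@T[:3,:3].T+T[:3,3]
        return c@Ro.from_quat(obs["ee_rot"]).as_matrix().T+obs["position"]
    return (c-np.array(m["t"]))@np.array(m["R"])
def proj(n,X):
    m=manip.camera_model(n);c=np.array(m["R"])@X+np.array(m["t"]);q=np.array(m["intrinsics"])@c;return q[:2]/q[2]
E
python3 - <<'E'
from h import *
o=manip.get_obs();print(np.round(Ro.from_quat(o["ee_rot"]).as_matrix(),3))
W={}
for n in("top","side"):
    f=np.load(n+"0.npz");W[n]=cloud(n,f["p"],f["d"])
t=W["top"];s=W["side"]
def reg(n,u0,u1,v0,v1,zmin,zmax=1):
    q=W[n][v0:v1,u0:u1].reshape(-1,3);q=q[(q[:,2]>zmin)&(q[:,2]<zmax)];return q
for name,(u,v,r) in dict(head=(367,250,16),blue=(367,304,16),neck=(243,272,12),cell_a=(355,184,10),cell_b=(297,320,10),obj=(296,192,8),drop=(243,186,10),bezel=(459,317,12)).items():
    q=reg("top",u-r,u+r,v-r,v+r,.006)
    zt=np.percentile(q[:,2],95); qq=q[q[:,2]>zt-.008]
    print(name,"ztop",zt.round(3),"mid",((qq.max(0)+qq.min(0))/2).round(3),"med",np.median(qq,0).round(3),len(qq))
q=reg("top",350,385,232,268,.04)
r=cv2.minAreaRect(q[:,:2].astype(np.float32)*1000);print("head top rect mm",r)
q=reg("top",345,390,228,272,.012)
r=cv2.minAreaRect(q[:,:2].astype(np.float32)*1000);print("head all rect",r)
q=reg("side",280,335,205,255,.012)
r=cv2.minAreaRect(q[:,:2].astype(np.float32)*1000);print("side head",r,q[:,2].max())
q=reg("side",290,335,280,330,.10);print("side neck",np.median(q,0),q.min(0),q.max(0))
q=reg("top",225,262,250,295,.08);
for z0,z1 in((.08,.095),(.095,.108),(.108,.125)):
    k=q[(q[:,2]>z0)&(q[:,2]<z1)];print(z0,len(k),((k.max(0)+k.min(0))/2).round(4),(k.max(0)-k.min(0)).round(3))
f=np.load("top0.npz");a=f["p"][220:285,330:405,::-1];f=np.load("side0.npz");b=f["p"][200:265,270:345,::-1];c=f["p"][280:345,275:350,::-1]
cv2.imwrite("pics/crop1.png",cv2.resize(np.hstack([a,b,c]),None,fx=3.5,fy=3.5,interpolation=cv2.INTER_CUBIC))
E
```

```text
[[ 0.259 -0.     0.966]
 [-0.966  0.001  0.259]
 [-0.001 -1.    -0.   ]]
head ztop 0.051 mid [ 0.554 -0.157  0.049] med [ 0.553 -0.158  0.048] 218
blue ztop 0.051 mid [ 0.412 -0.158  0.049] med [ 0.411 -0.158  0.048] 223
neck ztop 0.112 mid [0.492 0.163 0.112] med [0.493 0.163 0.11 ] 122
cell_a ztop 0.062 mid [ 0.731 -0.126  0.059] med [ 0.731 -0.125  0.058] 124
cell_b ztop 0.062 mid [0.37  0.025 0.059] med [0.37  0.025 0.058] 129
obj ztop 0.047 mid [0.71  0.028 0.044] med [0.709 0.028 0.044] 28
drop ztop 0.072 mid [0.724 0.17  0.072] med [0.724 0.169 0.07 ] 34
bezel ztop 0.011 mid [ 0.379 -0.405  0.009] med [ 0.378 -0.403  0.008] 86
head top rect mm ((553.7855224609375, -159.00082397460938), (50.095359802246094, 39.899471282958984), 22.248931884765625)
head all rect ((553.3919067382812, -158.0385284423828), (50.095359802246094, 48.43319320678711), 22.248931884765625)
side head ((465.2684020996094, 349.83624267578125), (56.40516662597656, 1073.0177001953125), 9.873778343200684) 0.7402916501626008
side neck [0.49131439 0.17056769 0.10800793] [0.40105358 0.14456897 0.1000472 ] [0.50980581 0.88323442 0.74029165]
0.08 64 [0.4917 0.1626 0.0874] [0.041 0.041 0.012]
0.095 88 [0.4925 0.1625 0.1016] [0.033 0.035 0.012]
0.108 84 [0.491  0.1626 0.1135] [0.03  0.027 0.011]
```

View pics/crop1.png

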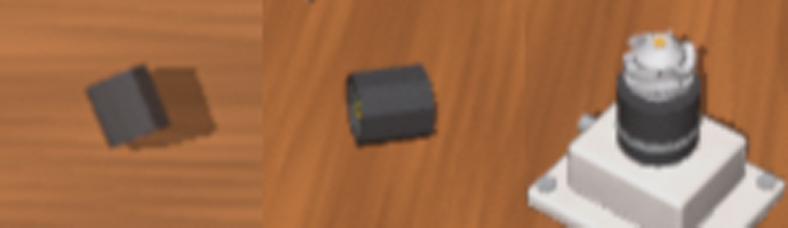

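The close-up shows a yellowish glint in the head's end towards +x (image left). That may be the open end, so I move the wrist camera there to check.

```bash
python3 -m pendant '{"offset":[[-0.56,0,0.94],[-0.56,0,0.94],[-0.56,0,0.94],[-0.56,0,0.94],[-0.56,0,0.94]],"turn":[[0,0,0],[0,0,0],[0,0,0],[0,0,0],[0,0,0]]}'
```

```text
clock: 0.72
position: [0.3165, -0.4443, 0.2306]
ee_rot: [-0.562, 0.429, -0.429, 0.563]
ft_force: [0.1, 0.0, -0.1]
grip_width: 0.997
```

```bash
python3 -m pendant '{"offset":[[-0.56,0,0.94],[-0.56,0,0.94],[-0.56,0,0.94],[-0.56,0,0.94],[-0.56,0,0.94]],"turn":[[0,0,0],[0,0,0],[0,0,0],[0,0,0],[0,0,0]]}'
```

```text
clock: 1.35
position: [0.4696, -0.285, 0.2306]
ee_rot: [-0.562, 0.429, -0.427, 0.564]
ft_force: [-0.8, -0.0, 0.0]
grip_width: 0.999
```

```bash
python3 -m pendant '{"offset":[[-0.56,0,0.94],[-0.56,0,0.94],[-0.56,0,0.94],[-0.56,0,0.94],[-0.56,0,0.94],[-0.56,0,0.94]],"turn":[[0,0,0],[0,0,0],[0,0,0],[0,0,0],[0,0,0],[0,0,0]]}'; python3 - <<'E'
from h import *
o=manip.get_obs();p,d=manip.camera("wrist");print(o["clock"],o["position"],np.round(o["joint_pos"],2));np.savez("w1.npz",p=p,d=d,pos=o["position"],q=o["ee_rot"])
cv2.imwrite("pics/w1.png",p[...,::-1]);print(manip.camera_model("wrist")["intrinsics"])
E
```

```text
clock: 2.1
position: [0.6201, -0.1295, 0.2306]
ee_rot: [-0.562, 0.43, -0.428, 0.562]
ft_force: [-0.1, -0.2, 0.2]
grip_width: 0.996
2.1 [ 0.62006252 -0.12950073  0.2305746 ] [ 0.49  0.39 -0.47  1.42  0.17  1.38 -1.29]
[[338.72154996   0.         318.75204896]
 [  0.         338.72154996 241.64815815]
 [  0.           0.           1.        ]]
```

View pics/w1.png

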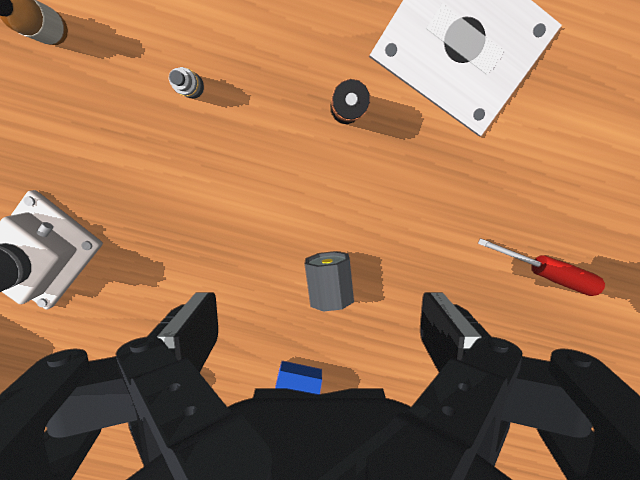

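```bash
python3 - <<'E'
from h import *
f=np.load("w1.npz");c=f["p"][240:320,290:370,::-1];cv2.imwrite("pics/w1c.png",cv2.resize(c,None,fx=6,fy=6,interpolation=cv2.INTER_CUBIC))
o=dict(ee_rot=f["q"],position=f["pos"]);C=cloud("wrist",None,f["d"],o)
q=C[244:320,295:365].reshape(-1,3);q=q[(q[:,2]>.038)&(q[:,2]<.06)];print(cv2.minAreaRect(q[:,:2].astype(np.float32)*1000),np.percentile(q[:,2],95))
for v in range(246,275,4): print(v,[np.round(C[v,u],3).tolist() for u in (318,327,336)])
E
```

```text
((553.4405517578125, -159.61663818359375), (51.2828369140625, 41.19466781616211), 22.10255241394043) 0.04883777639118564
246 [[0.581, -0.139, 0.001], [0.583, -0.149, 0.0], [0.586, -0.159, 0.0]]
250 [[0.576, -0.141, -0.0], [0.579, -0.151, 0.0], [0.581, -0.161, -0.001]]
254 [[0.573, -0.142, 0.003], [0.576, -0.152, 0.004], [0.579, -0.161, 0.007]]
258 [[0.57, -0.142, 0.011], [0.574, -0.152, 0.013], [0.578, -0.161, 0.017]]
262 [[0.57, -0.143, 0.023], [0.574, -0.151, 0.029], [0.577, -0.16, 0.031]]
266 [[0.573, -0.142, 0.046], [0.576, -0.151, 0.047], [0.578, -0.159, 0.048]]
270 [[0.57, -0.143, 0.049], [0.571, -0.152, 0.047], [0.574, -0.16, 0.048]]
274 [[0.565, -0.144, 0.048], [0.568, -0.153, 0.049], [0.57, -0.162, 0.048]]
```

View pics/w1c.png

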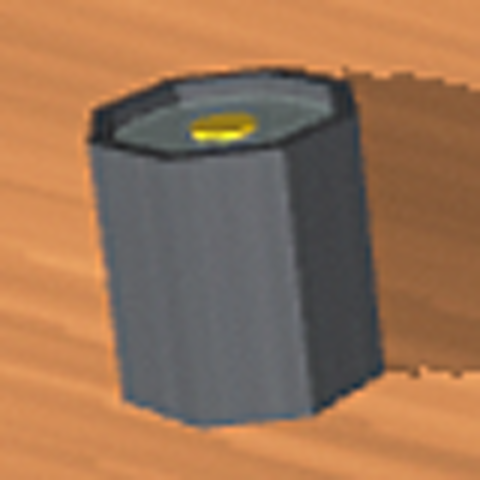

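The near-+x end is a shallow recess: depth puts its floor about 3.5 mm in, with a pane and a yellow lamp behind. So it is the glass end, and the open end faces −x. Plan: tilted grasp with the body leaning to +x, then pitch 90° so the body ends on the robot side.

```bash
cat >> h.py <<'E'
DEL=.003
def pose(gp,a,z):
    a=np.array(a,float)/np.linalg.norm(a);z=np.array(z,float);z-=a*(a@z);z/=np.linalg.norm(z)
    return np.array(gp)+(manip.pinch_z+DEL)*a, np.stack([np.cross(a,z),a,z],1)
def rel(P0,R0,P,R,tag=""):
    off=R0.T@(P-P0)/.2; tu=np.degrees(Ro.from_matrix(R0.T@R).as_rotvec())/45
    print(tag,"offset",np.round(off,3).tolist(),"turn",np.round(tu,3).tolist(),"rows>=%.1f"%max(np.linalg.norm(off)*.2/.0625,np.linalg.norm(tu)*45/10.7))
def cur():
    o=manip.get_obs();return o["position"],Ro.from_quat(o["ee_rot"]).as_matrix()
E
python3 - <<'E'
from h import *
P0,R0=cur();al=np.radians(35);ang=np.radians(22.2)
g=np.array([np.cos(ang),np.sin(ang),0]);up=np.array([0,0,1.])
a=-g*np.sin(al)-up*np.cos(al);z=g*np.cos(al)-up*np.sin(al)
c=np.array([.5535,-.1588,.024])
gp=c+g*.004+up*.003
P,R=pose(gp-a*.09,a,z);rel(P0,R0,P,R,"pre");P2,R2=pose(gp,a,z);rel(P,R,P2,R2,"in")
E
```

```text
pre offset [0.028, 0.739, -0.145] turn [-0.777, -0.148, -0.049] rows>=3.3
in offset [-0.0, 0.45, -0.0] turn [0.0, 0.0, 0.0] rows>=1.4
```

```bash
python3 -m pendant '{"offset":[[0.007,0.15,-0.03],[0.014,0.35,-0.07],[0.02,0.55,-0.11],[0.028,0.74,-0.145],[0.028,0.74,-0.145],[0.028,0.74,-0.145]],"turn":[[-0.2,-0.037,-0.012],[-0.4,-0.074,-0.025],[-0.6,-0.11,-0.037],[-0.777,-0.148,-0.049],[-0.777,-0.148,-0.049],[-0.777,-0.148,-0.049]]}'; python3 - <<'E'
from h import *
P0,R0=cur();al=np.radians(35);ang=np.radians(22.2)
g=np.array([np.cos(ang),np.sin(ang),0]);up=np.array([0,0,1.])
a=-g*np.sin(al)-up*np.cos(al);z=g*np.cos(al)-up*np.sin(al)
gp=np.array([.5535,-.1588,.024])+g*.004+up*.003
P,R=pose(gp,a,z);rel(P0,R0,P,R,"in");print(manip.get_obs()["joint_pos"].round(2))
E
```

```text
clock: 2.9
position: [0.5941, -0.1439, 0.0851]
ee_rot: [0.735, -0.495, 0.26, -0.384]
ft_force: [0.0, 0.0, 0.5]
grip_width: 0.999
in offset [-0.008, 0.459, 0.004] turn [-0.005, -0.004, 0.0] rows>=1.5
[ 0.24  0.85 -0.36  1.15  0.44  1.78 -1.32]
```

```bash
python3 -m pendant '{"offset":[[-0.004,0.15,0.002],[-0.008,0.3,0.004],[-0.008,0.459,0.004],[-0.008,0.459,0.004]],"turn":[[0,0,0],[-0.005,-0.004,0],[-0.005,-0.004,0],[-0.005,-0.004,0]]}' && python3 -m pendant '{"offset":[[0,0,0],[0,0,0],[0,0,0],[0,0,0],[0,0,0],[0,0,0]],"turn":[[0,0,0],[0,0,0],[0,0,0],[0,0,0],[0,0,0],[0,0,0]]}' 0 50
```

```text
clock: 3.4
position: [0.5455, -0.1644, 0.012]
ee_rot: [0.735, -0.495, 0.26, -0.383]
ft_force: [-0.3, 0.4, 1.4]
grip_width: 1.001
clock: 4.15
position: [0.5472, -0.1643, 0.0142]
ee_rot: [0.735, -0.494, 0.262, -0.384]
ft_force: [1.4, 0.6, 10.6]
grip_width: 0.556
```

```bash
python3 - <<'E'
from h import *
import json
P0,R0=cur();ang=np.radians(22.2)
g=np.array([np.cos(ang),np.sin(ang),0]);up=np.array([0,0,1.])
c=np.array([.5535,-.1588,.024]); H0=np.stack([g,np.cross(up,g),up],1) # any head frame, col0=axis
ct=R0.T@(c-P0);Rh=R0.T@H0
json.dump(dict(ct=ct.tolist(),Rh=Rh.tolist()),open("grasp.json","w"));print(ct)
def tool(ch,pitch):  # pitch deg of head axis
    b=np.radians(pitch);ax=g*np.cos(b)+up*np.sin(b);H=np.stack([ax,np.cross(up,g),np.cross(ax,np.cross(up,g))],1)
    R=H@Rh.T;return np.array(ch)-R@ct,R
A=tool([.565,-.11,.14],43);B=tool([.58,-.05,.09],90);C=tool([.58,-.05,.027],90)
rel(P0,R0,*A,"A");rel(*A,*B,"B");rel(*B,*C,"C");print(A[0],B[0],C[0])
E
```

```text
[-0.00265527 -0.01253673  0.0009472 ]
A offset [-0.202, -0.574, -0.167] turn [0.956, 0.003, 0.005] rows>=4.0
B offset [-0.251, 0.257, 0.191] turn [1.044, 0.003, 0.006] rows>=4.4
C offset [0.001, 0.179, -0.259] turn [0.0, 0.0, 0.0] rows>=1.0
[ 0.56681434 -0.11215726  0.12746319] [ 0.5900489  -0.0487968   0.08208235] [ 0.5900489  -0.0487968   0.01908235]
```

```bash
python3 -m pendant '{"offset":[[0,-0.12,-0.08],[-0.03,-0.24,-0.15],[-0.08,-0.36,-0.16],[-0.14,-0.46,-0.165],[-0.2,-0.574,-0.167],[-0.2,-0.574,-0.167],[-0.2,-0.574,-0.167]],"turn":[[0,0,0],[0.2,0,0],[0.4,0,0],[0.6,0,0],[0.8,0,0],[0.99,0,0],[0.99,0,0]]}'; cat > fin.py <<'E'
from h import *
import json,sys
J=json.load(open("grasp.json"));ct=np.array(J["ct"]);Rh=np.array(J["Rh"]);P0,R0=cur()
H=R0@Rh;print("axis now",H[:,0].round(3),"centre",(P0+R0@ct).round(4),"q",manip.get_obs()["joint_pos"].round(2))
ang=np.radians(22.2);g=np.array([np.cos(ang),np.sin(ang),0]);up=np.array([0,0,1.])
H=np.stack([up,np.cross(up,g),-g],1);R=H@Rh.T
for h in(.09,.03): rel(P0,R0,np.array([.58,-.05,h])-R@ct,R,f"h{h}")
E
python3 fin.py
```

```text
clock: 5.03
position: [0.5652, -0.1143, 0.1279]
ee_rot: [-0.535, 0.359, -0.43, 0.633]
ft_force: [-0.3, 0.3, -1.0]
grip_width: 0.553
axis now [0.659 0.273 0.701] centre [ 0.5631 -0.1122  0.1404] q [ 0.67  0.26 -0.57  1.83  0.08  0.94 -1.1 ]
h0.09 offset [-0.259, 0.264, 0.195] turn [1.011, 0.006, 0.012] rows>=4.3
h0.03 offset [-0.261, 0.56, 0.144] turn [1.011, 0.006, 0.012] rows>=4.3
```

```bash
python3 -m pendant '{"offset":[[-0.05,0.05,0.04],[-0.1,0.1,0.08],[-0.15,0.15,0.12],[-0.2,0.2,0.15],[-0.259,0.264,0.195],[-0.259,0.264,0.195],[-0.259,0.264,0.195]],"turn":[[0.2,0,0],[0.4,0,0],[0.6,0,0],[0.8,0,0],[1.0,0,0],[1.0,0.006,0.012],[1.0,0.006,0.012]]}'; python3 fin.py;  python3 - <<'E'
from h import *
o=manip.get_obs()
im=[]
p,d=manip.camera("side");np.savez("side1.npz",p=p,d=d)
X=np.array([.58,-.05,.08]);u,v=proj("side",X).astype(int);im.append(p[v-45:v+45,u-60:u+60])
cv2.imwrite("pics/s1.png",cv2.resize(np.hstack(im),None,fx=5,fy=5,interpolation=cv2.INTER_CUBIC)[...,::-1])
E
```

```text
clock: 5.9
position: [0.59, -0.0573, 0.0934]
ee_rot: [-0.25, 0.174, -0.524, 0.795]
ft_force: [3.9, -0.7, -1.2]
grip_width: 0.55
axis now [ 0.017 -0.005  1.   ] centre [ 0.5801 -0.0588  0.1015] q [ 1.58  0.68 -1.35  2.28 -1.27  0.07  0.61]
h0.09 offset [-0.038, 0.047, -0.037] turn [0.018, 0.002, -0.028] rows>=0.2
h0.03 offset [-0.034, 0.221, -0.281] turn [0.018, 0.002, -0.028] rows>=1.1
```

View pics/s1.png

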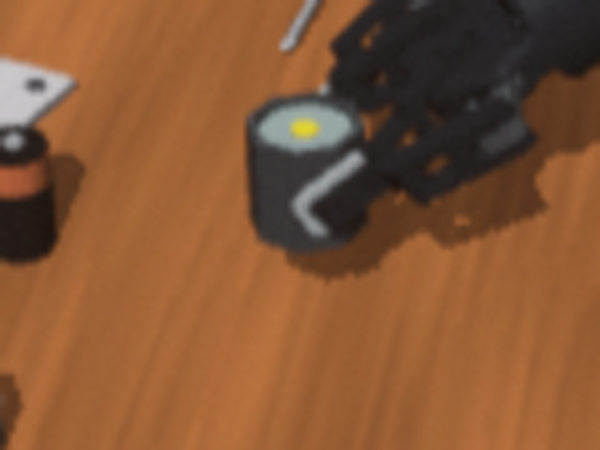

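Glass end is up: lamp visible at (305,128) in the crop. The joints are near their limits here, so I move farther out and to +y before lowering.

```bash
sed -i 's/^for h in.*$/for h in(.09,.03): rel(P0,R0,np.array([.62,.03,h])-R@ct,R,f"h{h}")/' fin.py; python3 fin.py
```

```text
axis now [ 0.008 -0.002  1.   ] centre [ 0.5793 -0.0595  0.1021] q [ 1.59  0.69 -1.35  2.28 -1.26  0.07  0.62]
h0.09 offset [-0.327, 0.335, 0.158] turn [0.009, 0.015, -0.032] rows>=1.6
h0.03 offset [-0.325, 0.507, -0.087] turn [0.009, 0.015, -0.032] rows>=1.9
```

```bash
python3 -m pendant '{"offset":[[-0.08,0.08,0.04],[-0.16,0.16,0.08],[-0.24,0.25,0.12],[-0.327,0.335,0.158],[-0.327,0.335,0.158],[-0.327,0.335,0.158]],"turn":[[0,0,0],[0,0,0],[0,0,0],[0,0,0],[0,0,0],[0,0,0]]}'; python3 fin.py
```

```text
clock: 6.7
position: [0.6322, 0.0104, 0.108]
ee_rot: [-0.261, 0.184, -0.501, 0.805]
ft_force: [-1.8, -0.8, -1.4]
grip_width: 0.554
axis now [ 0.054 -0.01   0.998] centre [0.6227 0.0085 0.1164] q [ 1.32  0.57 -1.26  2.2  -1.27  0.07  0.42]
h0.09 offset [-0.094, 0.108, -0.085] turn [0.058, 0.014, -0.089] rows>=0.5
h0.03 offset [-0.083, 0.29, -0.323] turn [0.058, 0.014, -0.089] rows>=1.4
```

```bash
cat > fin2.py <<'E'
from h import *
import json,sys
J=json.load(open("grasp.json"));ct=np.array(J["ct"]);Rh=np.array(J["Rh"]);P0,R0=cur()
H=R0@Rh;print("axis now",H[:,0].round(3),"centre",(P0+R0@ct).round(4),"q",manip.get_obs()["joint_pos"].round(2))
x,y,yaw,pit,*hs=map(float,sys.argv[1:])
ang=np.radians(yaw);g=np.array([np.cos(ang),np.sin(ang),0]);up=np.array([0,0,1.]);b=np.radians(pit)
ax=g*np.cos(b)+up*np.sin(b);l=np.cross(up,g);H=np.stack([ax,l,np.cross(ax,l)],1);R=H@Rh.T
for h in hs: rel(P0,R0,np.array([x,y,h])-R@ct,R,f"h{h}")
E
python3 fin2.py .65 -.04 5 72 .09 .05
```

```text
axis now [ 0.054 -0.01   0.998] centre [0.6227 0.0085 0.1164] q [ 1.32  0.57 -1.26  2.2  -1.27  0.07  0.42]
h0.09 offset [0.295, 0.079, -0.106] turn [-0.331, 0.298, -0.359] rows>=2.4
h0.05 offset [0.302, 0.2, -0.265] turn [-0.331, 0.298, -0.359] rows>=2.4
```

```bash
python3 -m pendant '{"offset":[[0.08,0.02,-0.03],[0.16,0.04,-0.05],[0.24,0.06,-0.08],[0.295,0.079,-0.106],[0.295,0.079,-0.106],[0.295,0.079,-0.106],[0.295,0.079,-0.106]],"turn":[[-0.1,0.09,-0.1],[-0.2,0.18,-0.2],[-0.3,0.25,-0.3],[-0.331,0.298,-0.359],[-0.331,0.298,-0.359],[-0.331,0.298,-0.359],[-0.331,0.298,-0.359]]}'; python3 fin2.py .65 -.04 5 72 .06 .035
```

```text
clock: 7.58
position: [0.6552, -0.0421, 0.0765]
ee_rot: [-0.327, 0.302, -0.605, 0.66]
ft_force: [-0.4, -0.2, -3.4]
grip_width: 0.551
axis now [0.311 0.026 0.95 ] centre [ 0.6482 -0.0401  0.0871] q [-0.04  0.23  0.08  2.12 -0.57  0.17 -0.92]
h0.06 offset [0.001, 0.113, -0.074] turn [0.005, 0.003, -0.006] rows>=0.4
h0.035 offset [0.001, 0.213, -0.15] turn [0.005, 0.003, -0.006] rows>=0.8
```

```bash
python3 -m pendant '{"offset":[[0,0.06,-0.04],[0,0.12,-0.08],[0,0.19,-0.135],[0,0.19,-0.135]],"turn":[[0,0,0],[0,0,0],[0,0,0],[0,0,0]]}'; python3 fin2.py .65 -.04 5 80 .04 .03
```

```text
clock: 8.07
position: [0.655, -0.0423, 0.0272]
ee_rot: [-0.327, 0.305, -0.604, 0.659]
ft_force: [0.1, 1.0, -1.2]
grip_width: 0.548
axis now [0.316 0.024 0.948] centre [ 0.648  -0.0403  0.0378] q [ 0.12  0.33 -0.09  2.13 -0.85  0.07 -0.62]
h0.04 offset [-0.0, -0.003, 0.024] turn [0.188, -0.001, -0.006] rows>=0.8
h0.03 offset [0.0, 0.037, -0.006] turn [0.188, -0.001, -0.006] rows>=0.8
```

```bash
python3 -m pendant '{"offset":[[0,0.01,-0.007],[0,0.02,-0.015],[0,0.03,-0.022],[0,0.04,-0.03],[0,0.04,-0.03]],"turn":[[0,0,0],[0,0,0],[0,0,0],[0,0,0],[0,0,0]]}' 0 20;  python3 fin2.py .65 -.04 5 80 .03
```

```text
clock: 8.7
position: [0.6576, -0.0429, 0.0202]
ee_rot: [-0.326, 0.303, -0.605, 0.66]
ft_force: [-5.6, 0.1, 17.6]
grip_width: 0.549
axis now [0.311 0.024 0.95 ] centre [ 0.6506 -0.0409  0.0308] q [ 0.08  0.35 -0.05  2.13 -1.27  0.07 -0.2 ]
h0.03 offset [-0.004, 0.002, 0.005] turn [0.182, 0.0, -0.006] rows>=0.8
```

```bash
python3 -m pendant '{"offset":[[0,0.03,-0.02],[0,0.04,-0.03],[0,0.05,-0.036],[0,0.055,-0.04],[0,0.055,-0.04],[0,0.055,-0.04]],"turn":[[0,0,0],[0,0,0],[0,0,0],[0,0,0],[0,0,0],[0,0,0]]}';  python3 - <<'E'
from h import *
p,d=manip.camera("side");np.savez("side2.npz",p=p,d=d)
X=np.array([.65,-.04,.03]);u,v=proj("side",X).astype(int)
cv2.imwrite("pics/s2.png",cv2.resize(p[v-45:v+45,u-60:u+60],None,fx=5,fy=5,interpolation=cv2.INTER_CUBIC)[...,::-1])
E
```

```text
clock: 9.45
position: [0.6645, -0.0426, 0.0194]
ee_rot: [-0.324, 0.303, -0.604, 0.662]
ft_force: [-41.2, 3.5, 71.1]
grip_width: 0.553
```

View pics/s2.png

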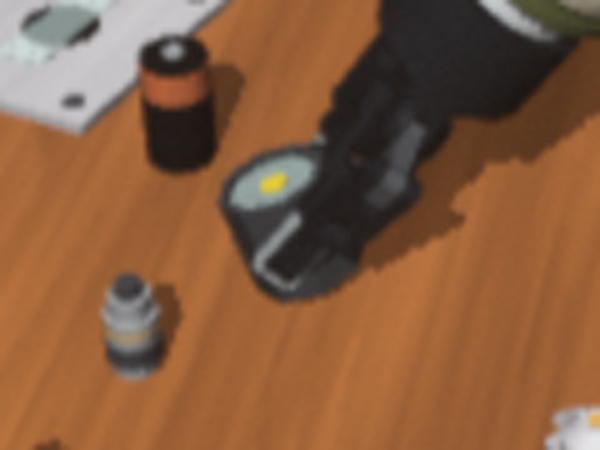

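The head did not pivot in the grip and the press force climbed to 71 N, so I back off at once. An 18° tilt is well inside the 43° tipping angle, so I'll release with the edge just touching and let it rock flat.

```bash
python3 -m pendant '{"offset":[[0,-0.06,0.02],[0,-0.06,0.0],[0,-0.06,0.0],[0,-0.06,0.0]],"turn":[[0,0,0],[0,0,0],[0,0,0],[0,0,0]]}';  python3 fin2.py .655 -.04 5 72 .033
```

```text
clock: 10.0
position: [0.6571, -0.0438, 0.0284]
ee_rot: [-0.324, 0.303, -0.604, 0.662]
ft_force: [0.5, 0.7, -1.8]
grip_width: 0.552
axis now [0.309 0.021 0.951] centre [ 0.65   -0.0419  0.039 ] q [ 0.02  0.33  0.02  2.13 -1.23  0.1  -0.25]
h0.033 offset [-0.006, 0.039, 0.002] turn [0.001, -0.001, -0.013] rows>=0.1
```

```bash
python3 -m pendant '{"offset":[[0,0.01,-0.007],[0,0.016,-0.012],[0,0.016,-0.012]],"turn":[[0,0,0],[0,0,0],[0,0,0]]}'; python3 - <<'E'
from h import *
import json
f=np.load("side2.npz")
p,d=manip.camera("side");C=cloud("side",p,d)
u,v=proj("side",np.array([.65,-.04,.05])).astype(int)
hsv=cv2.cvtColor(p,cv2.COLOR_RGB2HSV)
q=C[v-20:v+20,u-25:u+25];pp=p[v-20:v+20,u-25:u+25].astype(int)
m=(pp[...,1]>100)&(pp[...,2]>100)&(abs(pp[...,0]-pp[...,2])<60)
k=q[m];print(len(k),k.mean(0));c=k.mean(0);w=np.linalg.svd(k-c)[2][2];print("glass normal",w)
E
```

```text
clock: 10.38
position: [0.6569, -0.044, 0.024]
ee_rot: [-0.324, 0.304, -0.604, 0.662]
ft_force: [-0.1, 0.5, -1.5]
grip_width: 0.548
146 [ 0.65367045 -0.03256708  0.05746351]
glass normal [-0.9633757  -0.08310648 -0.25495209]
```

```bash
python3 -m pendant '{"offset":[[0,0.006,-0.004],[0,0.012,-0.009],[0,0.012,-0.009]],"turn":[[0,0,0],[0,0,0],[0,0,0]]}'
```

```text
clock: 10.8
position: [0.6569, -0.044, 0.021]
ee_rot: [-0.324, 0.304, -0.604, 0.662]
ft_force: [0.0, -0.3, -0.5]
grip_width: 0.55
```

```bash
python3 -m pendant '{"offset":[[0,0.004,-0.003],[0,0.008,-0.006],[0,0.008,-0.006]],"turn":[[0,0,0],[0,0,0],[0,0,0]]}'
```

```text
clock: 11.18
position: [0.6575, -0.044, 0.0203]
ee_rot: [-0.324, 0.303, -0.604, 0.662]
ft_force: [-6.6, 0.2, 9.2]
grip_width: 0.552
```

```bash
python3 -m pendant '{"offset":[[0,0,0],[0,0,0],[0,0,0],[0,0,0],[0,0,0],[0,0,0]],"turn":[[0,0,0],[0,0,0],[0,0,0],[0,0,0],[0,0,0],[0,0,0]]}' 100 ; python3 -m pendant '{"offset":[[0,-0.1,0],[0,-0.3,0],[0,-0.5,0.1],[0,-0.7,0.2],[0,-0.7,0.2],[0,-0.7,0.2]],"turn":[[0,0,0],[0,0,0],[0,0,0],[-0.2,0,0],[-0.4,0,0],[-0.5,0,0]]}'; python3 - <<'E'
from h import *
o=manip.get_obs();print(o["joint_pos"].round(2))
p,d=manip.camera("wrist");np.savez("w2.npz",p=p,d=d,pos=o["position"],q=o["ee_rot"])
p2,d2=manip.camera("side")
X=np.array([.65,-.04,.03]);u,v=proj("side",X).astype(int)
a=cv2.resize(p,(400,300));b=cv2.resize(p2[v-45:v+45,u-60:u+60],(400,300),interpolation=cv2.INTER_CUBIC)
cv2.imwrite("pics/s3.png",np.hstack([a,b])[...,::-1])
E
```

```text
clock: 11.92
position: [0.6575, -0.044, 0.0203]
ee_rot: [-0.324, 0.303, -0.604, 0.662]
ft_force: [0.1, -0.5, -0.2]
grip_width: 0.999
clock: 12.68
position: [0.6051, -0.0512, 0.1597]
ee_rot: [-0.447, 0.416, -0.534, 0.585]
ft_force: [1.3, 0.9, -0.3]
grip_width: 0.998
[-0.67  0.2   0.79  1.87 -0.25  0.88 -1.26]
```

View pics/s3.png

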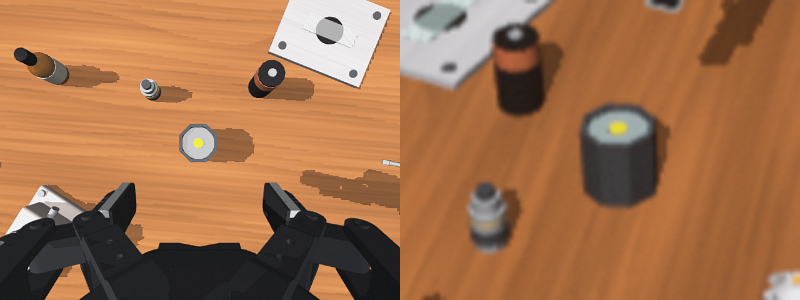

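The head now stands upright, glass up, at about (198,143) in the left panel; cell and objective look undisturbed. Next I measure its position and flat angle.

```bash
cat > oct.py <<'E'
from h import *
from scipy.optimize import minimize
def octfit(q,c0):
    # support-function fit: across-flats 48 mm octagon
    def hull_pts(q): return cv2.convexHull(q.astype(np.float32))[:,0]
    h=hull_pts(q)
    def f(x):
        d=np.max([((h-x[:2])@np.array([np.cos(x[2]+k*np.pi/4),np.sin(x[2]+k*np.pi/4)])) for k in range(8)],0)
        return np.sum((d-.0235)**2)*1e6
    r=min((minimize(f,[*c0,t],method="Nelder-Mead",options=dict(xatol=1e-5,fatol=1e-6,initial_simplex=np.array([*c0,t])+np.array([[0,0,0],[.003,0,0],[0,.003,0],[0,0,.1]]))) for t in np.radians([0,15,30])),key=lambda r:r.fun)
    return r.x[:2],np.degrees(r.x[2])%45,r.fun,len(h)
E
python3 - <<'E'
from oct import *
f=np.load("w2.npz");o=dict(ee_rot=f["q"],position=f["pos"]);C=cloud("wrist",None,f["d"],o)
m=(C[...,2]>.043)&(C[...,2]<.056)&(np.hypot(C[...,0]-.655,C[...,1]+.045)<.05)
q=C[m][:,:2];print(len(q),q.min(0),q.max(0),C[m][:,2].max(),np.median(C[m][:,2]))
print(octfit(q,(q.min(0)+q.max(0))/2))
P0,R0=cur();print("zt yaw",np.degrees(np.arctan2(R0[1,2],R0[0,2])))
E
```

```text
3125 [ 0.61658092 -0.07055715] [ 0.66492824 -0.02138312] 0.05198658113369009 0.0468658260009405
(array([ 0.64064129, -0.04595091]), np.float64(5.547324785405529), np.float64(4.270044590033428), 31)
zt yaw 5.027230700656688
```

```bash
cat > dn.py <<'E'
from h import *
import sys
def down(x,y,zg,yaw):
    t=np.radians(yaw);return pose([x,y,zg],[0,0,-1],[np.cos(t),np.sin(t),0])
if __name__=="__main__":
    A=list(map(float,sys.argv[1:]));P,R=cur();o=manip.get_obs()
    print("yaw",np.degrees(np.arctan2(R[1,2],R[0,2])).round(2),"q",o["joint_pos"].round(2),"T",o["torque"].round(2))
    for i in range(0,len(A),4):
        P2,R2=down(*A[i:i+4]);rel(P,R,P2,R2);P,R=P2,R2
E
python3 dn.py .6406 -.046 .13 45  .6406 -.046 .13 95.5 .6406 -.046 .037 95.5
```

```text
yaw 5.03 q [-0.67  0.21  0.78  1.87 -0.26  0.88 -1.26] T [-0.06  0.24 -0.  ]
 offset [0.007, 0.28, 0.099] turn [-0.317, -0.882, 0.104] rows>=4.0
 offset [0.0, 0.0, 0.0] turn [0.0, -1.122, 0.0] rows>=4.7
 offset [0.0, 0.465, 0.0] turn [0.0, 0.0, 0.0] rows>=1.5
```

```bash
python3 -m pendant '{"offset":[[0,0.05,0.05],[0,0.1,0.099],[0.007,0.2,0.099],[0.007,0.28,0.099],[0.007,0.28,0.099],[0.007,0.28,0.099]],"turn":[[-0.08,-0.2,0.03],[-0.16,-0.4,0.05],[-0.24,-0.6,0.08],[-0.317,-0.8,0.1],[-0.317,-0.882,0.104],[-0.317,-0.882,0.104]]}' && python3 -m pendant '{"offset":[[0,0,0],[0,0,0],[0,0,0],[0,0,0],[0,0,0],[0,0,0]],"turn":[[0,-0.22,0],[0,-0.44,0],[0,-0.66,0],[0,-0.88,0],[0,-1,0],[0,-1,0]]}'; python3 dn.py .6406 -.046 .13 95.5 .6406 -.046 .037 95.5; python3 - <<'E'
from oct import *
o=manip.get_obs();p,d=manip.camera("wrist");C=cloud("wrist",None,d,o)
m=(C[...,2]>.043)&(C[...,2]<.056)&(np.hypot(C[...,0]-.6406,C[...,1]+.046)<.035)
q=C[m][:,:2];print(len(q),q.min(0),q.max(0));print(octfit(q,(q.min(0)+q.max(0))/2))
E
```

```text
clock: 13.52
position: [0.6402, -0.0465, 0.1073]
ee_rot: [-0.653, 0.271, -0.271, 0.654]
ft_force: [0.4, 0.1, -0.3]
grip_width: 1.001
clock: 14.28
position: [0.64, -0.0469, 0.1074]
ee_rot: [-0.707, 0.0, -0.002, 0.708]
ft_force: [-0.3, 0.7, 0.4]
grip_width: 0.998
yaw 89.8 q [-0.34  0.48  0.45  1.58 -0.23  1.13  0.16] T [ 0.02  0.02 -0.02]
 offset [0.003, -0.004, 0.005] turn [-0.002, -0.127, 0.003] rows>=0.5
 offset [0.0, 0.465, 0.0] turn [0.0, 0.0, 0.0] rows>=1.5
4868 [ 0.61570591 -0.07064082] [ 0.66493405 -0.021138  ]
(array([ 0.64035723, -0.04595562]), np.float64(5.203217537414318), np.float64(10.939990947932094), 35)
```

```bash
python3 -m pendant '{"offset":[[0.002,0.1,0.005],[0.002,0.3,0.005],[0.002,0.461,0.005],[0.002,0.461,0.005]],"turn":[[0,-0.12,0],[0,-0.12,0],[0,-0.12,0],[0,-0.12,0]]}' && python3 -m pendant '{"offset":[[0,0,0],[0,0,0],[0,0,0],[0,0,0],[0,0,0],[0,0,0]],"turn":[[0,0,0],[0,0,0],[0,0,0],[0,0,0],[0,0,0],[0,0,0]]}' 0 60 && python3 -m pendant '{"offset":[[0,-0.1,0],[0,-0.3,0],[0,-0.6,0],[0,-0.75,0],[0,-0.75,0],[0,-0.75,0]],"turn":[[0,0,0],[0,0,0],[0,0,0],[0,0,0],[0,0,0],[0,0,0]]}'; python3 dn.py
```

```text
clock: 14.82
position: [0.6386, -0.0456, 0.013]
ee_rot: [-0.706, -0.03, 0.031, 0.707]
ft_force: [0.3, -0.0, 0.6]
grip_width: 1.0
clock: 15.58
position: [0.6398, -0.0457, 0.0147]
ee_rot: [-0.706, -0.031, 0.03, 0.707]
ft_force: [-1.9, 0.3, 8.0]
grip_width: 0.553
clock: 16.32
position: [0.6391, -0.0458, 0.1643]
ee_rot: [-0.706, -0.031, 0.031, 0.707]
ft_force: [-1.0, 0.4, -2.1]
grip_width: 0.551
yaw 94.97 q [-0.34  0.43  0.45  1.52 -0.2   1.23  0.23] T [0.05 0.03 0.03]
```

```bash
python3 -m pendant '{"offset":[[-0.2,-0.1,0.2],[-0.4,-0.18,0.4],[-0.6,-0.18,0.6],[-0.72,-0.18,0.72],[-0.72,-0.18,0.72],[-0.72,-0.18,0.72]],"turn":[[0,0,0],[0,0,0],[0,0,0],[0,0,0],[0,0,0],[0,0,0]]}'; cat > neck.py <<'E'
from h import *
o=manip.get_obs();p,d=manip.camera("wrist");C=cloud("wrist",None,d,o);np.savez("w3.npz",p=p,d=d,pos=o["position"],q=o["ee_rot"])
for z0,z1,r in((.080,.088,.03),(.088,.108,.03),(.108,.118,.03)):
    m=(C[...,2]>z0)&(C[...,2]<z1)&(np.hypot(C[...,0]-.492,C[...,1]-.163)<r);q=C[m][:,:2]
    if len(q)<5: continue
    (c,r)=cv2.minEnclosingCircle(q.astype(np.float32)*1000);print(z0,len(q),np.round(c,1),round(r,1),"mid",((q.min(0)+q.max(0))/2).round(4),(q.max(0)-q.min(0)).round(4),"zmed",np.median(C[m][:,2]).round(4))
cv2.imwrite("pics/w3.png",p[...,::-1])
E
python3 neck.py; python3 dn.py
```

```text
clock: 17.08
position: [0.4831, 0.0846, 0.1999]
ee_rot: [-0.706, -0.03, 0.031, 0.707]
ft_force: [0.1, -0.6, -1.6]
grip_width: 0.551
0.08 507 [492.4 161.9] 21.8 mid [0.4925 0.1621] [0.0431 0.0431] zmed 0.0847
0.088 1327 [492.6 162. ] 18.4 mid [0.4927 0.162 ] [0.0365 0.0366] zmed 0.1039
0.108 1082 [492.5 161.8] 13.1 mid [0.4922 0.1621] [0.0254 0.0248] zmed 0.1114
yaw 94.91 q [-0.63  0.05  0.38  1.87 -0.02  1.23 -0.16] T [-0.03 -0.03  0.02]
```

View pics/w3.png

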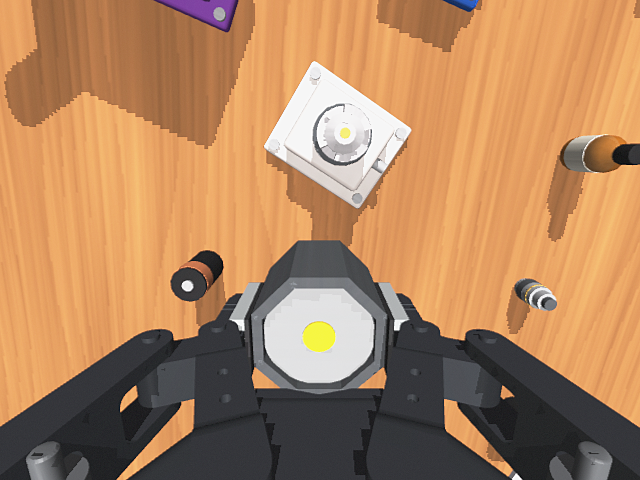

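Depth circle fits match the known radii (21.8, 18.4 and 13.1 mm), so the neck axis is at (0.4925, 0.1620). Now I check the head's position in the hand from the same image.

```bash
python3 - <<'E'
from oct import *
f=np.load("w3.npz");o=dict(ee_rot=f["q"],position=f["pos"]);C=cloud("wrist",None,f["d"],o);P=f["pos"]
p=f["p"].astype(int)
S=C[270:400,245:395];print("z pct",np.percentile(S[300-270:370-270,290-245:350-245,2],[10,50,90])-P[2])
m=(S[...,2]>P[2]+.0335)&(S[...,2]<P[2]+.0375)&(np.hypot(S[...,0]-P[0],S[...,1]-P[1])<.03)
q=S[m];print(len(q),np.median(q[:,2])-P[2],(q.min(0)-P)[:2],(q.max(0)-P)[:2]);r=octfit(q[:,:2],P[:2]);print(r[0]-P[:2],r[1:])
up=np.linalg.svd(q-q.mean(0))[2][2] if len(q)<20000 else 0;print("normal",up)
E
python3 dn.py .4925 .162 .17 95
```

```text
z pct [0.03109418 0.031875   0.03291446]
4525 0.035132108619849306 [-0.02700782 -0.02289111] [0.02495397 0.02489608]
[-7.68267675e-04  3.84129437e-05] (np.float64(4.250947030941928), np.float64(27.788490008234564), 17)
normal [ 0.0025024  -0.00209472  0.99999468]
yaw 94.91 q [-0.63  0.05  0.38  1.87 -0.02  1.23 -0.16] T [-0.03 -0.03  0.02]
 offset [0.079, 0.259, 0.383] turn [-0.001, -0.002, -0.001] rows>=1.5
```

```bash
python3 -m pendant '{"offset":[[0.04,0,0.2],[0.079,0,0.383],[0.079,0.1,0.383],[0.079,0.2,0.383],[0.079,0.3,0.383],[0.079,0.3,0.383],[0.079,0.3,0.383]],"turn":[[0,0,0],[0,0,0],[0,0,0],[0,0,0],[0,0,0],[0,0,0],[0,0,0]]}'; python3 dn.py .4925 .162 .1397 95
```

```text
clock: 18.0
position: [0.4932, 0.1615, 0.1405]
ee_rot: [-0.706, -0.03, 0.03, 0.707]
ft_force: [0.6, 0.1, -1.7]
grip_width: 0.554
yaw 94.85 q [-0.69  0.17  0.32  1.87 -0.06  1.11 -0.27] T [ 0.01  0.   -0.05]
 offset [-0.003, 0.113, 0.003] turn [-0.001, -0.003, -0.001] rows>=0.4
```

```bash
python3 -m pendant '{"offset":[[-0.003,0.06,0.003],[-0.003,0.12,0.003],[-0.003,0.13,0.003],[-0.003,0.13,0.003]],"turn":[[0,0,0],[0,0,0],[0,0,0],[0,0,0]]}'; python3 -m pendant '{"offset":[[0,0.007,0],[0,0.007,0]],"turn":[[0,0,0],[0,0,0]]}';python3 -m pendant '{"offset":[[0,0.007,0],[0,0.007,0]],"turn":[[0,0,0],[0,0,0]]}'
```

```text
clock: 18.5
position: [0.4925, 0.1621, 0.1144]
ee_rot: [-0.706, -0.03, 0.03, 0.707]
ft_force: [0.2, -0.4, -0.9]
grip_width: 0.554
clock: 18.75
position: [0.4926, 0.1621, 0.1131]
ee_rot: [-0.706, -0.03, 0.03, 0.707]
ft_force: [0.0, -0.9, -1.7]
grip_width: 0.552
clock: 19.0
position: [0.4926, 0.1622, 0.1117]
ee_rot: [-0.706, -0.03, 0.03, 0.707]
ft_force: [0.4, -0.3, -1.4]
grip_width: 0.551
```

```bash
python3 -m pendant '{"offset":[[0,0.007,0],[0,0.007,0]],"turn":[[0,0,0],[0,0,0]]}';python3 -m pendant '{"offset":[[0,0.007,0],[0,0.007,0]],"turn":[[0,0,0],[0,0,0]]}'
```

```text
clock: 19.25
position: [0.4926, 0.1622, 0.1103]
ee_rot: [-0.706, -0.03, 0.03, 0.707]
ft_force: [0.2, 0.4, -1.0]
grip_width: 0.553
clock: 19.5
position: [0.4926, 0.1622, 0.1088]
ee_rot: [-0.706, -0.03, 0.03, 0.707]
ft_force: [0.7, 0.3, -1.1]
grip_width: 0.554
```

```bash
python3 -m pendant '{"offset":[[0,0.006,0],[0,0.006,0]],"turn":[[0,0,0],[0,0,0]]}';python3 -m pendant '{"offset":[[0,0.006,0],[0,0.006,0]],"turn":[[0,0,0],[0,0,0]]}'
```

```text
clock: 19.75
position: [0.4926, 0.1622, 0.1075]
ee_rot: [-0.706, -0.03, 0.03, 0.707]
ft_force: [0.7, 0.7, -1.5]
grip_width: 0.551
clock: 20.0
position: [0.4926, 0.1622, 0.1062]
ee_rot: [-0.706, -0.03, 0.03, 0.707]
ft_force: [0.4, 0.5, -1.8]
grip_width: 0.555
```

```bash
python3 -m pendant '{"offset":[[0,0.007,0],[0,0.007,0]],"turn":[[0,0,0],[0,0,0]]}';python3 -m pendant '{"offset":[[0,0.007,0],[0,0.007,0]],"turn":[[0,0,0],[0,0,0]]}'
```

```text
clock: 20.25
position: [0.4926, 0.1622, 0.1047]
ee_rot: [-0.706, -0.03, 0.03, 0.707]
ft_force: [0.1, 0.6, -2.3]
grip_width: 0.558
clock: 20.5
position: [0.4927, 0.1623, 0.1041]
ee_rot: [-0.706, -0.03, 0.03, 0.707]
ft_force: [-3.4, -1.4, 7.9]
grip_width: 0.556
```

Contact came at rim ≈ 89.6 mm, i.e. 4.6 mm above the shoulder: the head went straight over an entry gap. I still turn it backwards gently to the stop to confirm.

```bash
python3 -m pendant '{"offset":[[0,-0.003,0],[0,-0.003,0],[0,-0.003,0]],"turn":[[0,-0.1,0],[0,-0.2,0],[0,-0.2,0]]}';python3 dn.py; python3 -m pendant '{"offset":[[0,0,0],[0,0,0],[0,0,0]],"turn":[[0,-0.1,0],[0,-0.2,0],[0,-0.2,0]]}';python3 dn.py
```

```text
clock: 20.88
position: [0.493, 0.1621, 0.1044]
ee_rot: [-0.702, -0.084, 0.084, 0.703]
ft_force: [5.0, 2.1, -7.7]
grip_width: 0.552
yaw 103.71 q [-0.67  0.21  0.3   1.91 -0.07  1.03 -0.1 ] T [ 0.36 -0.95 -1.39]
clock: 21.25
position: [0.4925, 0.1598, 0.104]
ee_rot: [0.694, 0.138, -0.139, -0.693]
ft_force: [-3.5, -9.9, 0.2]
grip_width: 0.553
yaw 112.59 q [-0.65  0.21  0.28  1.91 -0.07  1.04  0.05] T [-2.01  0.17 -0.13]
```

```bash
python3 -m pendant '{"offset":[[0.004,0,0.01],[0.004,0,0.01],[0.004,0,0.01],[0.004,0.002,0.01],[0.004,0.002,0.01],[0.004,0.002,0.01]],"turn":[[0,0,0],[0,0.1,0],[0,0.2,0],[0,0.3,0],[0,0.4,0],[0,0.4,0]]}';python3 dn.py .4925 .162 .1257 77
```

```text
clock: 22.0
position: [0.4926, 0.1622, 0.1044]
ee_rot: [0.707, 0.027, -0.028, -0.706]
ft_force: [-1.4, -1.6, 5.4]
grip_width: 0.551
yaw 94.48 q [-0.69  0.21  0.31  1.9  -0.07  1.04 -0.26] T [-0.33  0.25 -0.  ]
 offset [-0.001, 0.002, -0.001] turn [0.003, 0.389, -0.001] rows>=1.6
```

```bash
python3 -m pendant '{"offset":[[0,0,0],[0,0,0],[0,0.002,0],[0,0.004,0],[0,0.006,0],[0,0.006,0]],"turn":[[0,0.1,0],[0,0.2,0],[0,0.3,0],[0,0.4,0],[0,0.5,0],[0,0.5,0]]}';python3 dn.py .4925 .162 .1257 40
```

```text
clock: 22.75
position: [0.493, 0.1631, 0.1042]
ee_rot: [0.699, -0.111, 0.111, -0.698]
ft_force: [-1.7, 1.2, 6.8]
grip_width: 0.554
yaw 71.9 q [-0.73  0.22  0.36  1.91 -0.09  1.03 -0.65] T [ 0.22  0.17 -0.09]
 offset [-0.001, 0.001, -0.006] turn [0.001, 0.709, 0.001] rows>=3.0
```

```bash
python3 -m pendant '{"offset":[[0,0.004,-0.003],[0,0.006,-0.006],[0,0.008,-0.006],[0,0.009,-0.006],[0,0.01,-0.006],[0,0.01,-0.006]],"turn":[[0,0.1,0],[0,0.2,0],[0,0.3,0],[0,0.4,0],[0,0.5,0],[0,0.5,0]]}';python3 dn.py .4925 .162 .1257 5
```

```text
clock: 23.5
position: [0.4934, 0.163, 0.1033]
ee_rot: [-0.663, 0.245, -0.246, 0.663]
ft_force: [0.5, 2.0, 6.2]
grip_width: 0.554
yaw 49.4 q [-0.77  0.22  0.41  1.91 -0.1   1.03 -1.03] T [ 0.29 -0.19 -0.07]
 offset [-0.0, -0.004, -0.007] turn [-0.002, 0.987, 0.001] rows>=4.1
```

```bash
python3 -m pendant '{"offset":[[0,0.002,-0.004],[0,0.004,-0.006],[0,0.006,-0.006],[0,0.008,-0.006],[0,0.01,-0.006],[0,0.01,-0.006]],"turn":[[0,0.1,0],[0,0.2,0],[0,0.3,0],[0,0.4,0],[0,0.5,0],[0,0.5,0]]}';python3 dn.py .4925 .162 .1257 5
```

```text
clock: 24.25
position: [0.4927, 0.1626, 0.1017]
ee_rot: [-0.602, 0.369, -0.37, 0.603]
ft_force: [-0.5, 0.9, 3.4]
grip_width: 0.553
yaw 26.98 q [-0.81  0.22  0.45  1.92 -0.11  1.03 -1.41] T [ 0.26  0.03 -0.01]
 offset [0.002, -0.011, -0.002] turn [-0.003, 0.488, 0.001] rows>=2.1
```

```bash
python3 -m pendant '{"offset":[[0,0.002,-0.004],[0,0.004,-0.004],[0,0.006,-0.004],[0,0.008,-0.004],[0,0.008,-0.004]],"turn":[[0,0.1,0],[0,0.2,0],[0,0.3,0],[0,0.4,0],[0,0.4,0]]}';python3 dn.py .4925 .162 .1257 5
```

```text
clock: 24.88
position: [0.4922, 0.1629, 0.1007]
ee_rot: [-0.537, 0.458, -0.46, 0.539]
ft_force: [-0.7, 1.4, 5.3]
grip_width: 0.552
yaw 9.08 q [-0.85  0.22  0.49  1.92 -0.12  1.02 -1.71] T [ 0.29  0.17 -0.12]
 offset [0.005, -0.016, 0.001] turn [-0.004, 0.091, -0.001] rows>=0.4
```

```bash
python3 -m pendant '{"offset":[[0,0,0],[0,0,0],[0,0,0],[0,0,0]],"turn":[[0,0.07,0],[0,0.14,0],[0,0.2,0],[0,0.2,0]]}';python3 dn.py .4925 .162 .1257 0
```

```text
clock: 25.38
position: [0.4923, 0.163, 0.1008]
ee_rot: [-0.5, 0.498, -0.5, 0.502]
ft_force: [0.9, 0.5, 1.8]
grip_width: 0.552
yaw 0.21 q [-0.87  0.23  0.51  1.92 -0.13  1.02 -1.86] T [ 0.16 -0.38  0.04]
 offset [0.005, -0.016, 0.001] turn [-0.005, 0.005, -0.001] rows>=0.1
```

```bash
python3 -m pendant '{"offset":[[0,0.001,0],[0,0.001,0],[0,0.001,0]],"turn":[[0,0.06,0],[0,0.12,0],[0,0.12,0]]}';python3 dn.py; python3 -m pendant '{"offset":[[0,0.001,0],[0,0.001,0],[0,0.001,0]],"turn":[[0,0.06,0],[0,0.12,0],[0,0.12,0]]}';python3 dn.py
```

```text
clock: 25.75
position: [0.4925, 0.1629, 0.1008]
ee_rot: [0.477, -0.52, 0.522, -0.479]
ft_force: [1.0, -1.9, 3.6]
grip_width: 0.553
yaw -4.99 q [-0.88  0.23  0.53  1.92 -0.13  1.02 -1.95] T [-0.25 -0.34  1.05]
clock: 26.12
position: [0.4926, 0.1629, 0.1008]
ee_rot: [0.453, -0.541, 0.543, -0.455]
ft_force: [1.0, -2.4, 4.9]
grip_width: 0.555
yaw -10.12 q [-0.89  0.23  0.54  1.92 -0.13  1.02 -2.04] T [-0.46 -0.16  2.27]
```

Torque rises to 2.3 N·m with the rim at 1 mm height: hard stop reached. Release, rise straight up and check.

```bash
python3 -m pendant '{"offset":[[0,0,0],[0,0,0],[0,0,0],[0,0,0],[0,0,0],[0,0,0]],"turn":[[0,0,0],[0,0,0],[0,0,0],[0,0,0],[0,0,0],[0,0,0]]}' 100; python3 -m pendant '{"offset":[[0,-0.1,0],[0,-0.3,0],[0,-0.6,0],[0,-0.7,0],[0,-0.7,-0.1],[0,-0.7,-0.2],[0,-0.7,-0.2]],"turn":[[0,0,0],[0,0,0],[0,0,0],[0,0,0],[0,0,0],[0,0,0],[0,0,0]]}'; python3 - <<'E'
from oct import *
o=manip.get_obs();p,d=manip.camera("wrist");C=cloud("wrist",None,d,o);cv2.imwrite("pics/w4.png",p[...,::-1])
m=(C[...,2]>.129)&(C[...,2]<.142)&(np.hypot(C[...,0]-.4925,C[...,1]-.162)<.035)
q=C[m];print(len(q),q.min(0),q.max(0),np.median(q[:,2]));print(octfit(q[:,:2],[.4925,.162]))
rim=q[np.hypot(*(q[:,:2]-[.4925,.162]).T)>.021];print("rim z",np.percentile(rim[:,2],[20,50,80]))
E
```

```text
clock: 26.88
position: [0.4926, 0.1629, 0.1008]
ee_rot: [0.453, -0.541, 0.543, -0.455]
ft_force: [-0.2, -0.0, -0.6]
grip_width: 1.0
clock: 27.75
position: [0.4519, 0.1705, 0.2407]
ee_rot: [0.453, -0.541, 0.543, -0.456]
ft_force: [0.6, -0.2, -0.2]
grip_width: 0.999
3661 [0.46874646 0.13821564 0.12956001] [0.51682812 0.18630279 0.13765886] 0.132818688895028
(array([0.49285123, 0.16219945]), np.float64(0.1948248427339874), np.float64(5.238342254387438), 28)
rim z [0.13510926 0.13571535 0.13634664]
```

View pics/w4.png

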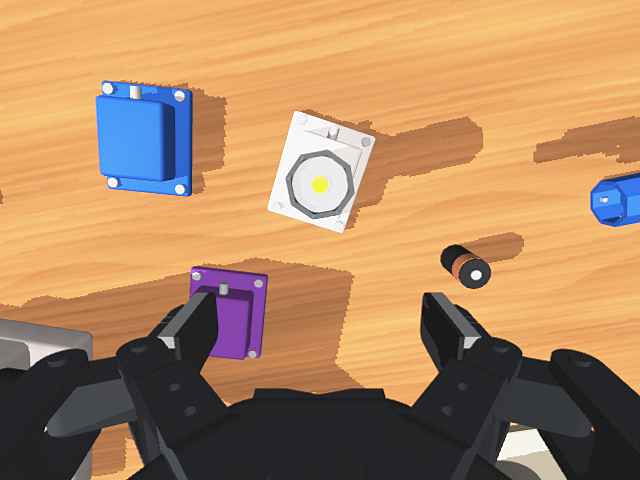

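Head seated level on the barrel at (320,185); measured top is 135.7 mm against 136 expected. Final check of the bystanders, then hand in.

```bash
python3 - <<'E'
from h import *
f=np.load("top0.npz");A=cloud("top",None,f["d"]);p,d=manip.camera("top");B=cloud("top",None,d)
for n,(u,v,r) in dict(cell_a=(355,184,10),cell_b=(297,320,10),obj=(296,192,8),drop=(243,186,10),bezel=(459,317,12),blue=(367,304,16),driver=(450,223,32)).items():
    o=[]
    for C in(A,B):
        q=C[v-r:v+r,u-r:u+r].reshape(-1,3);q=q[(q[:,2]>.006)&(q[:,2]<.09)];o.append(((q.max(0)+q.min(0))/2).round(4))
    print(n,*o)
o=manip.get_obs();print(o["clock"],o["ft_force"].round(1));print(manip.hand_in())
E
```

```text
cell_a [ 0.7307 -0.133   0.035 ] [ 0.7312 -0.129   0.0359]
cell_b [0.3668 0.024  0.0354] [0.3655 0.0238 0.0358]
obj [0.7129 0.0345 0.0271] [0.7149 0.0304 0.0283]
drop [0.7277 0.1762 0.043 ] [0.7226 0.1762 0.0409]
bezel [ 0.3792 -0.4052  0.0092] [ 0.3753 -0.4013  0.0105]
blue [ 0.4095 -0.1671  0.0306] [ 0.4039 -0.158   0.0296]
driver [ 0.6255 -0.386   0.0183] [ 0.6323 -0.3875  0.0179]
27.85 [ 1.1 -0.2 -0.7]
the job is handed in; nothing more can be done
None
```

The lamp head is screwed fully home on the white-clamped barrel and released. I handed the job in at about 28 s with the robot touching nothing.

**What I did:**
- **Standing it up:** I stood the head on its open end and let go, then took it again from above. I released it tilted about 18°, because the arm was at its joint limits, and it rocked flat. A picture showed it upright.
- **Setting it on:** By chance the head was already over an entry gap. It sank to 4.6 mm above the shoulder without perching. I still turned it backwards, meeting the stop after about 9°, so it never dropped from the ridges as the task describes.
- **Screwing home:** I then turned it clockwise about 104° from the stop. It sank about 3.6 mm and then ran level for the last 9°. The torque then rose to 2.3 N·m while the head stayed put, which was the hard stop.

**Last checks:**
- **Head:** its top is at 135.7 mm against 136 mm expected. It is level and centred on the neck axis to within 0.5 mm.
- **Bystanders:** comparing the top camera before and after, all stand as they did. The readings differ by 1 to 9 mm, largest for the blue look-alike, which I did not touch. I take that as noise from this rough measure and did not check further.

**What did not go cleanly:**
- **Pressing the tilted head flat:** it did not pivot in the grip and slid about 7 mm on the bench. The wrist force reached at least 71 N (the limit is 120 N) before I backed off.
- **Head in the jaws:** the jaws turned about 10° past the head at the final stop, and probably slipped the same way when I turned it backwards.

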